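Close the filter bay of the desk air cleaner

TASK

The desk air cleaner's filter bay stands open; its lid lies under the low wooden riser with one end sticking out. Draw the lid out by its small tab, leave it lying flat on the desk right out from under the riser and let go; then take it by its handle, hook its tongue under the cleaner's ledge with the lid tilted up, swing it down, and press its free end until the sprung clip snaps over the edge and the lid lies flat and fully home. Let go of everything, and leave the other things on the desk where they are.

Things in the scene. Friction and masses are not known exactly. Their poses are not given: they have to be found in the camera images.
- lid: Loose grey plastic lid, 0.2 kg, plate 170 x 120 x 6 mm. Origin: centre of the plate's underside; z up out of the handle side; -x towards the tongue (free end at x 85, plate ends at x -85). Starts flat on the desk, handle side up, mostly under the riser, with tongue end and tab sticking out of its front.
- lid_tip (a point): middle of the end of the lid's tongue, at (-99, 0, 2) mm in the lid's frame. The tongue is 70 mm wide (y), 4 mm thick (z 0 to 4) and stands 14 mm out of the plate's end.
- lid_tab (a point): middle of the top of the lid's tab, at (-60, 0, 34) mm in the lid's frame: an upright blade running lengthwise, 24 mm long in x, 10 mm thick in y, 28 mm high above the plate
- lid_handle (a point): middle of the top of the lid's handle, at (30, 0, 34) mm in the lid's frame: an upright blade across the lid, 10 mm thick in x, 60 mm long in y, 28 mm high above the plate
- lid_front (a point): middle of the lid's free end (opposite the tongue), at (85, 0, 3) mm in the lid's frame
- cleaner: Fixed white air cleaner, 225 x 152 x 103 mm, open on top. Origin on the desk; z up; -x to the ledge (robot's side), +x to the clip. The seated lid has its yaw and lid origin at (0, 0, 60) mm: on side rails (z 60, |y| 49 to 65), between cheeks (inner faces y +-64, tops z 66), front wall (inner face x 87.5, top z 66). Play 3 mm in x, 4 mm in y. Inside empty above z 40.
- ledge (a point): middle of the lower edge of the ledge, at (-86, 0, 68) mm in the cleaner's frame. The ledge runs the full width, 5 mm thick (top z 73). Under it is a pocket for the tongue: back wall at x -102, open down to z 24 where |y| is under 49. Behind, on the ledge, a fan head from x -133 to -109, up to z 103.
- clip_nose (a point): tip of the clip's nose at rest, at (79, 0, 69) mm in the cleaner's frame, 30 mm wide in y. Its underside is flat at z 67.5; above the tip a ramp rises outward to x 87.5, z 83. A lid swung down comes to lie on the ramp at 0.08 to 0.1 rad tilt; pressing its free end down some 15 mm with roughly 6 to 15 N makes it snap under the nose.
- clip (a joint): angle (rad) of the grey sprung clip in the middle of the cleaner's +x side, pivot at x 95, z 15 mm in the cleaner's frame: 0 at rest (snapped in), grows as its top is pushed outward (+x), at most 0.4; the lid's edge pushes it to about 0.05 to 0.15 before it springs back
- riser: Fixed wooden desk riser: board 210 (x) x 260 (y) x 15 mm, underside at z 55, on two side legs (inner faces y +-112). Origin on the desk midway between the legs, 40 mm in front of the board's front edge (edge at x 40, board runs to x 250); -x points out of its open front, to the robot. Papers and a box stand on it from x 127 back, up to z 110.
- marker_a: white twin-tip marker pen lying between cleaner and riser, 135 x 18 x 18 mm, origin on its underside near the middle
- marker_b: second such marker pen lying to the robot's right
- eraser: white eraser, 50 x 24 x 14 mm, between cleaner and riser, origin under its centre
- tape: roll of tape lying flat, 60 mm across, 20 mm high, nearest the robot, origin under its centre
- bottle: glass water bottle, 64 mm across, 180 mm high, at the left, origin under its centre
- cup: black pen cup, 80 mm across, with pens up to 141 mm high, at the right, origin under its centre
- inkbox: cardboard box 70 x 50 x 45 mm, at the left, origin under its centre
Mind the look-alikes: they are no part of the job. What is meant by the lid is not red, and is the smaller of those in its own colour.

How it is judged:
On the way, in this order (a step that is already met when the one before it is completed fails the run):
1. the lid lies flat on the desk, fully out from under the riser, and let go ((x of lid_handle in the frame of riser below -0.018 m or y of lid_handle in the frame of riser above 0.2 m or y of lid_handle in the frame of riser below -0.2 m) and height (world z) of lid below 0.004 m and angle between lid's own z axis and vertical below 0.05 rad and linear speed of lid below 0.02 m/s and contact force between the fingers and lid below 0.1 N), for 0.2 s.
2. the tongue is under the ledge while the lid is tilted up (x of lid_tip in the frame of cleaner below -0.09 m and y of lid_tip in the frame of cleaner between -0.012 and 0.012 m and z of lid_tip in the frame of cleaner between 0.035 and 0.067 m and z of lid_front in the frame of cleaner above 0.078 m and angle between lid's own z axis and vertical above 0.14 rad), for 0.1 s.
At the end, for the whole second after the job is handed in: The lid lies flat in the cleaner (tilt under 0.03 rad), its tongue's end at least 6 mm behind the ledge's edge and under the ledge, its free end down on the seat (within 2.5 mm), the clip sprung back over it (under 0.03 rad), at rest and untouched (x of lid_tip in the frame of cleaner below -0.092 m and z of lid_tip in the frame of cleaner between 0.057 and 0.066 m and z of lid_front in the frame of cleaner between 0.06 and 0.0655 m and y of lid_front in the frame of cleaner between -0.008 and 0.008 m and y of lid_tip in the frame of cleaner between -0.008 and 0.008 m and angle between lid's own z axis and vertical below 0.03 rad and value of joint clip below 0.03 rad and linear speed of lid below 0.01 m/s and contact force between the fingers and lid below 0.1 N).
It fails at once if another thing on the desk is moved more than 30 mm (distance of any of marker_a, marker_b, eraser, tape, bottle, cup, inkbox from where it was at the start of the episode above 0.03 m).
It also fails if it takes over 64 s, if anything falls off the work surface, if the arm or the gripper's body presses on something with over 40 N, if the wrist force passes 120 N, or if a joint passes its speed limit or range.

ROBOT

A 6-joint arm with a two-finger parallel gripper is mounted at the origin on the work surface. World frame = base frame: x ahead of the robot, y to its left, z up, the work surface at z = 0. Lengths are in m, angles in rad, forces in N, time in s.
With the tool pointing down it reaches from about 0.35 to 0.8 m from the base axis. Payload 7.3 kg.
Tool frame: the origin (TCP) lies on the mounting face of the last link; the fingertips stand 173 mm ahead of it and the grasp point (between the pads) lies 155 mm ahead of it; z points along the fingers, y is the line along which they close (so a half turn about z gives the same grasp; the last joint's range is limited). The gripper opens to 85 mm and grips with 20 to 120 N. Pads are 22 mm wide; open, the fingers measure 114 mm over their backs; the gripper's body (76 mm by 85 mm) begins 54 mm behind the grasp point. The pads swing forward as they close: fully open they stand 13 mm farther back than shut.
Start: joints at [-1.426, 0.342, 1.524, -0, 1.275, -0.146], TCP at [0.151, -0.503, 0.405] pointing down, gripper open.
Joint ranges: [-2.53, 2.53], [-0.77, 2.02], [0.04, 2.7], [-1, 4.14], [0.28, 2.66], [-3.11, 3.11]. Speed limits (rad/s): [2.57, 2.57, 3.14, 3.14, 3.14, 3.14].

INTERFACE

Orientations are given as a rotation vector (axis times angle).
In Python, from workcell import monitor, cams, env gives the robot as it stands.
- The arm moves only by the tool step_arm, never from a script. Its argument "steps" is a list that holds one entry, the list of rows, each a list of 7 numbers: the shift along the tool's x, y, z in m, then the turn, a rotation vector about the tool's x, y, z in degrees, then the opening in per cent of the stroke, from 0 (shut) to 100 (fully open). A call has 1 to 12 rows; each row shifts and turns the commanded pose from where the row before left it, along the tool's axes as they then stand; what a row does not reach is not made up. A row lasts 1/8 s, in which the tool goes at most 62.5 mm and 10.7 degrees, less where a joint would pass 70% of its speed; a pose out of reach is approached as far as the arm can. A call with a gripper value outside its range is refused whole. The fingers move at their own pace and stop on an object; "force" is the grip in N (left out, the last holds). Time passes only in rows, so rows that do not move let the fingers close. It gives the time, the measured TCP pose, the force, the opening and the grip force at its end, in the units of the state.
- monitor.read_state(): the state, without advancing time (a new reading comes with each control period).
- cams.get_image(name): name is "side" or "top" or "wrist"; returns a dict with "frame" (384x512x3 uint8, blue, green, red), "intrinsics" (3x3 intrinsics, pixels), "pose" (4x4, takes a point from camera to world coordinates); the wrist camera has in their place "tool_from_camera" (4x4, takes a point from camera to tool coordinates, whose origin is the TCP and whose axes are the flange's). Camera axes: x right, y up, looking along -z (the intrinsics and any distortion apply to the point x, -y, -z); pixel columns grow to the right and rows downward; lengths in m; the calibration is good to about 2 mm. A picture is of the moment at which its call begins: read the wrist's pose just before it. There is no depth.
- env.sign_off(): hands the job in; it is judged then, once.
The state is a dict: "clock": time; "q": joint angles; "qvel": joint speeds; "tau": joint torques, N m; "position": TCP position; "tool_rot": TCP orientation; "wrist_force": force on the tool from outside, world axes, zero at the start; "ft_torque": the same for the moment, N m; "width": finger opening in m; "gripper_force": force on a finger pad.
Only numpy, scipy, OpenCV 4.12 (cv2) and the standard library are available. Lean on these libraries where they do the work, as an engineer would, in place of code of your own. Each camera call takes 0.05 s, during which the arm holds its last target. There are 200 camera calls.

## Working session

There is one attempt and no reset: what is moved stays moved. The work goes in short steps, Python scripts to look and compute and a tool call to move; the robot and the scene stay as the last step left them, time stands still between calls to the robot, and variables do not carry over. Pictures are saved under pics/ and viewed, at most 10 in all, crops included, and the job is handed in when it is done.

Besides the shell and the picture viewer there is one more tool, called by a JSON object that holds its "op" and its "data". step_arm: Moves the arm, as the interface text tells. Its arguments: {"type":"object","properties":{"steps":{"type":"array","items":{"type":"array","items":{"type":"array","items":{"type":"number"}}}},"force":{"type":"number"}},"required":["steps"]}

```bash
mkdir -p pics; ls; python3 - <<'E'
from workcell import monitor,cams
import cv2,numpy as np
s=monitor.read_state();print(s)
ims=[]
for n in("top","side"):
    d=cams.get_image(n);cv2.imwrite(f"pics/{n}0.png",d["frame"]);print(n,d["intrinsics"],d["pose"],[k for k in d])
    np.savez(f"{n}.npz",K=d["intrinsics"],T=d["pose"])
    cv2.imwrite(f"pics/{n}0b.png",cv2.resize(d["frame"],(800,600),interpolation=cv2.INTER_CUBIC))
E
```

```text
pics
{'clock': 0.0, 'q': array([-1.42601367e+00,  3.42723064e-01,  1.52502556e+00,  7.15927273e-07,
        1.27538700e+00, -1.45971975e-01]), 'qvel': array([-5.67168138e-05,  4.02313109e-04, -1.58363105e-03, -1.61991307e-03,
       -1.34664589e-03,  5.36291397e-04]), 'tau': array([ 2.84416528e-03, -4.33661413e+01, -2.46007544e+01,  8.91443847e-05,
        7.88607169e-03,  8.51339564e-06]), 'position': array([ 0.15052017, -0.50281776,  0.40402259]), 'tool_rot': array([-3.10692633e+00, -4.54885410e-01, -2.51564892e-06]), 'wrist_force': array([-1.16905257,  0.54890752,  0.58664277]), 'ft_torque': array([-0.00290987, -0.02548885,  0.04905526]), 'gripper_force': 0.0, 'width': 0.08536238067933796}
top [[364.58778017   0.         255.57242349]
 [  0.         364.58778017 194.4805935 ]
 [  0.           0.           1.        ]] [[-0.00865585  0.99146219 -0.13010686  0.32642385]
 [-0.99995929 -0.00891372 -0.00139978  0.0015337 ]
 [-0.00254756  0.13008945  0.99149899  1.33034178]
 [ 0.          0.          0.          1.        ]] ['frame', 'intrinsics', 'pose']
side [[353.09548612   0.         256.5522223 ]
 [  0.         353.09548612 193.41882389]
 [  0.           0.           1.        ]] [[-0.98772645  0.09252577 -0.12583895  0.33138345]
 [-0.15583132 -0.52890478  0.83425196  0.92174767]
 [ 0.01063298  0.84362238  0.53683165  0.68464567]
 [ 0.          0.          0.          1.        ]] ['frame', 'intrinsics', 'pose']
```

View pics/top0b.png

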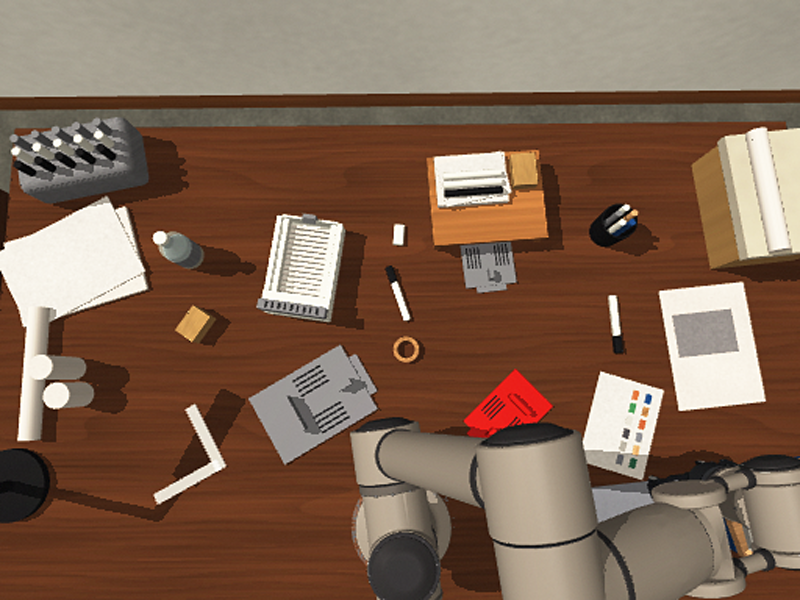

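View pics/side0b.png

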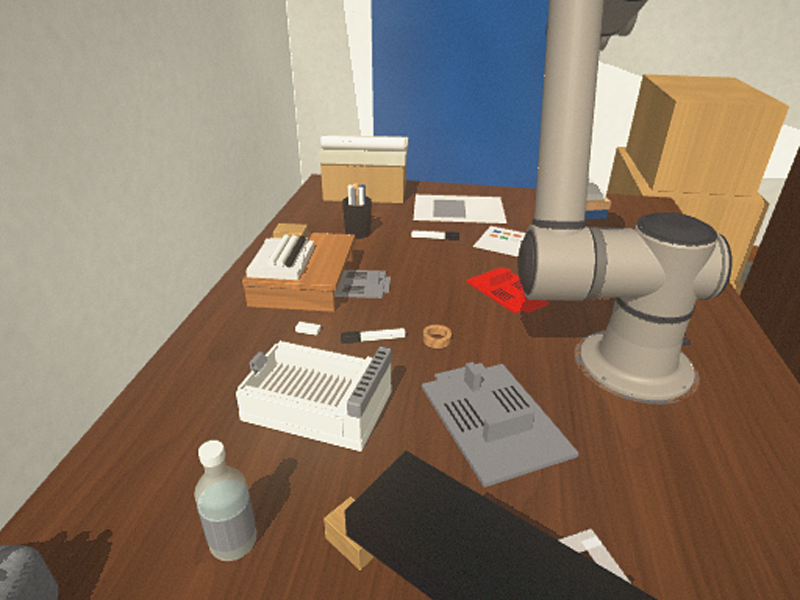

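The top view (800 px scale) shows the small grey lid's tongue end and tab at about (490,270), the riser board above it at (490,210), and the open cleaner at (303,265) with its ledge toward the robot and clip at (308,218). The large grey lid at (313,405) and the red one are decoys.

```bash
cat > h.py <<'E'
import numpy as np,cv2
from scipy.spatial.transform import Rotation as R
def cam(n):
    d=np.load(n+".npz");return d["K"],d["T"]
def ray(K,T,uv):
    u,v=uv;d=np.linalg.inv(K)@[u,v,1];d=T[:3,:3]@[d[0],-d[1],-d[2]]
    return T[:3,3],d/np.linalg.norm(d)
def onz(K,T,uv,z):
    o,d=ray(K,T,uv);return o+d*(z-o[2])/d[2]
def proj(K,T,p):
    q=T[:3,:3].T@(np.asarray(p)-T[:3,3]);q=K@[q[0],-q[1],-q[2]];return q[:2]/q[2]
def tri(rays):
    A=np.zeros((3,3));b=np.zeros(3)
    for o,d in rays:
        P=np.eye(3)-np.outer(d,d);A+=P;b+=P@o
    p=np.linalg.solve(A,b);return p,[np.linalg.norm(np.cross(p-o,d)) for o,d in rays]
def tool(s):
    M=np.eye(4);M[:3,:3]=R.from_rotvec(s["tool_rot"]).as_matrix();M[:3,3]=s["position"];return M
def snap(n,f):
    from workcell import monitor,cams
    s=monitor.read_state();d=cams.get_image(n);cv2.imwrite(f"pics/{f}.png",d["frame"])
    T=tool(s)@d["tool_from_camera"] if n=="wrist" else d["pose"]
    np.savez(f"{f}.npz",K=d["intrinsics"],T=T);return d["frame"],d["intrinsics"],T,s
E
python3 - <<'E'
from h import *
K,T=cam("top");im=cv2.imread("pics/top0.png");hsv=cv2.cvtColor(im,cv2.COLOR_BGR2HSV)
def big(m,r):
    x0,y0,x1,y1=r;mm=np.zeros_like(m);mm[y0:y1,x0:x1]=m[y0:y1,x0:x1]
    c,_=cv2.findContours(mm,0,2);c=max(c,key=cv2.contourArea);return c
grey=((hsv[...,1]<60)&(hsv[...,2]>70)).astype(np.uint8)
c=big(grey,(285,155,340,190));r=cv2.minAreaRect(c);print("lid px",cv2.boundingRect(c),r)
print([onz(K,T,p,.006).round(4) for p in cv2.boxPoints(r)])
c=big(grey,(160,130,225,210));r=cv2.minAreaRect(c);print("cleaner",r);print([onz(K,T,p,.068).round(4) for p in cv2.boxPoints(r)])
org=((hsv[...,0]>5)&(hsv[...,0]<22)&(hsv[...,1]>90)&(hsv[...,2]>140)).astype(np.uint8)
c=big(org,(270,90,355,160));print("riser",cv2.approxPolyDP(c,3,True)[:,0].tolist());print([onz(K,T,p,.07).round(4) for p in cv2.approxPolyDP(c,3,True)[:,0].astype(float)])
a=cv2.resize(im[85:205,155:345],None,fx=4,fy=4,interpolation=cv2.INTER_CUBIC);cv2.imwrite("pics/topcrop.png",a)
E
```

```text
lid px (295, 155, 36, 32) ((312.4573059082031, 170.6158447265625), (30.92083168029785, 33.01903533935547), 83.6598129272461)
[array([ 0.639 , -0.1417,  0.006 ]), array([ 0.6517, -0.264 ,  0.006 ]), array([ 0.536 , -0.2726,  0.006 ]), array([ 0.5235, -0.1517,  0.006 ])]
cleaner ((192.54052734375, 169.75677490234375), (48.0045051574707, 66.74598693847656), 9.462322235107422)
[array([0.48  , 0.3251, 0.068 ]), array([0.7166, 0.2916, 0.068 ]), array([0.686 , 0.1223, 0.068 ]), array([0.4509, 0.1596, 0.068 ])]
riser [[273, 101], [278, 156], [350, 151], [347, 122], [330, 122], [327, 131], [281, 134], [277, 100]]
[array([ 0.8313, -0.0625,  0.07  ]), array([ 0.6283, -0.0772,  0.07  ]), array([ 0.644 , -0.3323,  0.07  ]), array([ 0.7504, -0.326 ,  0.07  ]), array([ 0.751 , -0.2652,  0.07  ]), array([ 0.7178, -0.2534,  0.07  ]), array([ 0.7084, -0.0892,  0.07  ]), array([ 0.835, -0.077,  0.07 ])]
```

View pics/topcrop.png

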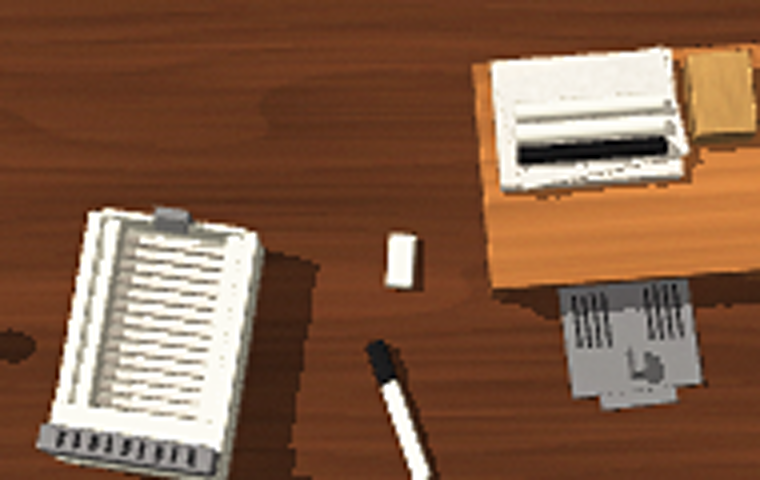

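```bash
cat >> h.py <<'E'
def delta(grasp,yaw,pitch=0,reach=.155,twist=0):
    """deg turn and then shift (in the turned tool's axes) to bring the grasp point to `grasp`, with tool
    z down, tool x at world yaw (+twist) ; pitch tilts tool about the yaw frame's y"""
    from workcell import monitor
    s=monitor.read_state();M=tool(s)
    Rt=(R.from_euler("z",yaw)*R.from_euler("y",pitch)*R.from_euler("x",np.pi)*R.from_euler("z",-twist)).as_matrix()
    turn=R.from_matrix(M[:3,:3].T@Rt).as_rotvec(degrees=True)
    tcp=np.asarray(grasp)-Rt[:,2]*reach
    print("turn deg",turn.round(2),"then shift mm",(Rt.T@(tcp-M[:3,3])*1e3).round(1),"world",tcp.round(4),"t",s["clock"])
E
python3 - <<'E'
from h import *
from workcell import cams
im,K,T,s=snap("wrist","w0");print(np.linalg.inv(tool(s))@T);print(K)
K2,T2=cam("top");print(onz(K2,T2,(316.3,177.5),.02))
delta([.52,-.207,.22],.08)
E
```

```text
[[-1.89762748e-03  9.64912492e-01  2.62564815e-01  6.73298753e-02]
 [ 9.99997957e-01  2.01378991e-03 -1.73318883e-04  8.53039383e-04]
 [-6.95987931e-04  2.62563950e-01 -9.64914342e-01  3.11435718e-02]
 [ 0.00000000e+00  0.00000000e+00  0.00000000e+00  1.00000000e+00]]
[[277.64225526   0.         255.64454962]
 [  0.         277.64225526 190.82915209]
 [  0.           0.           1.        ]]
[ 0.55881186 -0.21853514  0.02      ]
turn deg [-0.06 -0.   12.08] then shift mm [ 391.9 -265.4   29.2] world [ 0.52  -0.207  0.375] t 0.15
```

{"op": "step_arm", "data": {"steps": [[[0,0,0.002,0,0,6,100],[0,0,0,0,0,6,100],[0.0435,-0.0295,0.003,0,0,0,100],[0.0435,-0.0295,0.003,0,0,0,100],[0.0435,-0.0295,0.003,0,0,0,100],[0.0435,-0.0295,0.003,0,0,0,100],[0.0435,-0.0295,0.003,0,0,0,100],[0.0435,-0.0295,0.003,0,0,0,100],[0.0435,-0.0295,0.003,0,0,0,100],[0.0435,-0.0295,0.003,0,0,0,100],[0.0435,-0.0295,0.003,0,0,0,100],[0,0,0,0,0,0,100]]]}}

```text
clock: 1.65
position: [0.5211, -0.204, 0.3748]
tool_rot: [-3.138, -0.135, 0.001]
wrist_force: [0.2, 0.1, 0.6]
width: 0.0857
gripper_force: 0.0
```

```bash
python3 - <<'E'
from h import *
im,K,T,s=snap("wrist","w1");print(s["position"],s["clock"])
cv2.imwrite("pics/w1b.png",cv2.resize(im,(800,600),interpolation=cv2.INTER_CUBIC))
E
```

```text
[ 0.52112699 -0.20399756  0.37483104] 1.65
```

View pics/w1b.png

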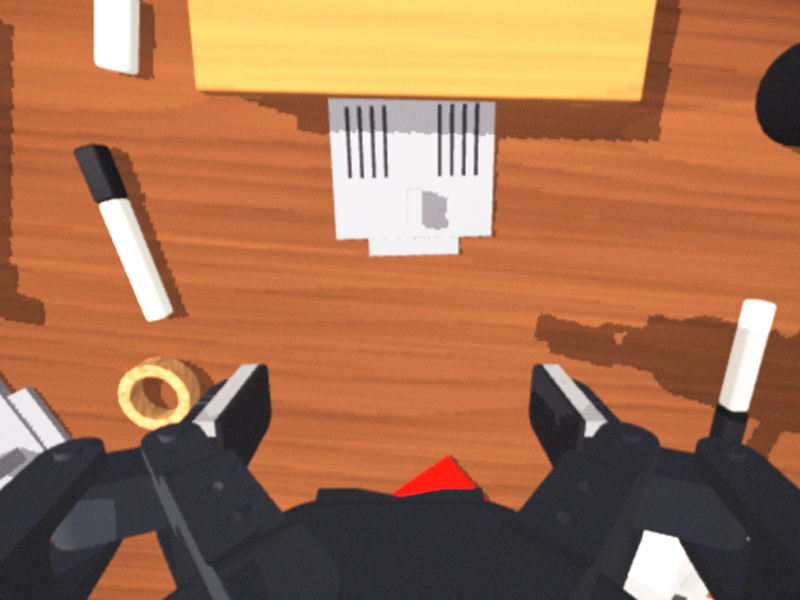

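The wrist view shows the tongue end corners at about (369,256) and (459,254), the plate corners at (337,240) and (492,236), and the tab at about (414,205). I'll compute the lid pose from these, and the riser's front edge.

```bash
python3 - <<'E'
from h import *
d=np.load("w1.npz");K,T=d["K"],d["T"];im=cv2.imread("pics/w1.png");hsv=cv2.cvtColor(im,cv2.COLOR_BGR2HSV)
m=((hsv[...,1]<60)&(hsv[...,2]>90)).astype(np.uint8);mm=np.zeros_like(m);mm[60:170,205:322]=m[60:170,205:322]
mm=cv2.morphologyEx(mm,3,np.ones((9,9)))
c=max(cv2.findContours(mm,0,2)[0],key=cv2.contourArea)
ap=cv2.approxPolyDP(c,2.0,True)[:,0].astype(float)
for p in ap: print(p,onz(K,T,p+.0,.005).round(4))
for p in [(0.64*203,0.64*92),(.64*640,.64*101)]: print("riser lower edge",onz(K,T,p,.055).round(4), "top",onz(K,T,p,.07).round(4))
# tab edges
for p in [(407,188),(421,188),(407,223),(421,223)]: print("tab",onz(K,T,np.array(p)*.64,.034).round(4))
g=cv2.cvtColor(im,6);print(g[116:148:3,252:292:2])
E
```

```text
[210.  63.] [ 0.6405 -0.1429  0.005 ]
[216. 152.] [ 0.5413 -0.1542  0.005 ]
[235. 152.] [ 0.5432 -0.1773  0.005 ]
[237. 163.] [ 0.5299 -0.1806  0.005 ]
[292. 162.] [ 0.5368 -0.2479  0.005 ]
[294. 151.] [ 0.5505 -0.2487  0.005 ]
[314. 149.] [ 0.5549 -0.2727  0.005 ]
[315.  65.] [ 0.6483 -0.2607  0.005 ]
riser lower edge [ 0.63   -0.0748  0.055 ] top [ 0.6279 -0.0813  0.07  ]
riser lower edge [ 0.6474 -0.3419  0.055 ] top [ 0.6443 -0.3345  0.07  ]
tab [ 0.5835 -0.2044  0.034 ]
tab [ 0.5843 -0.214   0.034 ]
tab [ 0.5597 -0.2065  0.034 ]
tab [ 0.5605 -0.2164  0.034 ]
[[245 245 243 244 244 245 244 244 245 244 244 244 244 244 245 244 244 243
  244 244]
 [244 244 244 244 243 241 244 244 243 244 244 244 243 244 244 244 244 244
  244 244]
 [245 244 243 244 233 243 244 244 243 208 215 214 221 241 243 243 243 244
  245 244]
 [244 244 244 243 233 245 244 244 244 197 179 179 176 176 208 216 239 242
  244 245]
 [244 244 244 244 238 244 245 243 243 196 178 179 177 178 178 176 177 236
  244 243]
 [244 244 244 244 238 243 244 243 243 196 178 177 179 177 178 177 176 237
  243 244]
 [244 245 243 244 238 244 244 244 243 195 175 179 175 177 177 174 176 236
  244 243]
 [244 243 244 243 233 243 243 244 243 195 177 177 179 178 177 179 187 243
  243 244]
 [244 244 243 243 239 243 243 244 242 196 176 176 176 176 176 178 177 210
  243 243]
 [243 243 244 244 241 243 244 244 243 203 179 177 176 177 175 174 174 184
  242 243]
 [243 244 243 244 243 243 243 243 244 243 234 231 230 198 185 225 232 241
  243 244]]
```

```bash
python3 - <<'E'
from h import *
delta([.572,-.2101,.027],.113)
E
```

```text
turn deg [-0.03  0.07 -1.63] then shift mm [ 51.1  10.7 192.9] world [ 0.572  -0.2101  0.182 ] t 1.7
```

{"op": "step_arm", "data": {"steps": [[[0.025,0.005,0,0,0,-1.6,60],[0.026,0.0055,0.04,0,0,0,60],[0,0,0.05,0,0,0,60],[0,0,0.05,0,0,0,60],[0,0,0.035,0,0,0,60],[0,0,0.018,0,0,0,60],[0,0,0,0,0,0,60],[0,0,0,0,0,0,0],[0,0,0,0,0,0,0],[0,0,0,0,0,0,0],[0,0,0,0,0,0,0]]], "force": 30}}

```text
clock: 3.08
position: [0.5714, -0.2123, 0.1843]
tool_rot: [3.136, 0.172, 0.003]
wrist_force: [-0.9, -0.2, 6.3]
width: 0.0093
gripper_force: 30.9
```

{"op": "step_arm", "data": {"steps": [[[0,0,-0.002,0,0,0,0],[-0.01,0,0,0,0,0,0],[-0.02,0,0,0,0,0,0],[-0.025,0,0,0,0,0,0],[-0.025,0,0,0,0,0,0],[-0.02,0,0,0,0,0,0],[-0.01,0,0,0,0,0,0],[0,0,0,0,0,0,0]]]}}

```text
clock: 4.08
position: [0.4611, -0.2242, 0.1847]
tool_rot: [-3.137, -0.17, 0.001]
wrist_force: [-0.8, -0.3, -1.8]
width: 0.0094
gripper_force: 29.8
```

{"op": "step_arm", "data": {"steps": [[[0,0,0.001,0,0,0,0],[0,0,0,0,0,0,20],[0,0,0,0,0,0,50],[0,0,0,0,0,0,50],[0,0,-0.03,0,0,0,60],[0.01,0,-0.055,0,0,0,60],[0.02,0,-0.055,0,0,0,100],[0.02,0,-0.03,0,0,0,100],[0,0,0,0,0,0,100],[0,0,0,0,0,0,100]]]}}

```text
clock: 5.32
position: [0.5108, -0.2184, 0.3526]
tool_rot: [-3.136, -0.172, 0.003]
wrist_force: [-0.2, 1.3, -1.1]
width: 0.0854
gripper_force: 0.0
```

```bash
python3 - <<'E'
from h import *
im,K,T,s=snap("wrist","w2");print(s["position"],s["clock"])
cv2.imwrite("pics/w2b.png",cv2.resize(im,(800,600),interpolation=cv2.INTER_CUBIC))
E
```

```text
[ 0.51080617 -0.21838472  0.35255563] 5.325
```

View pics/w2b.png

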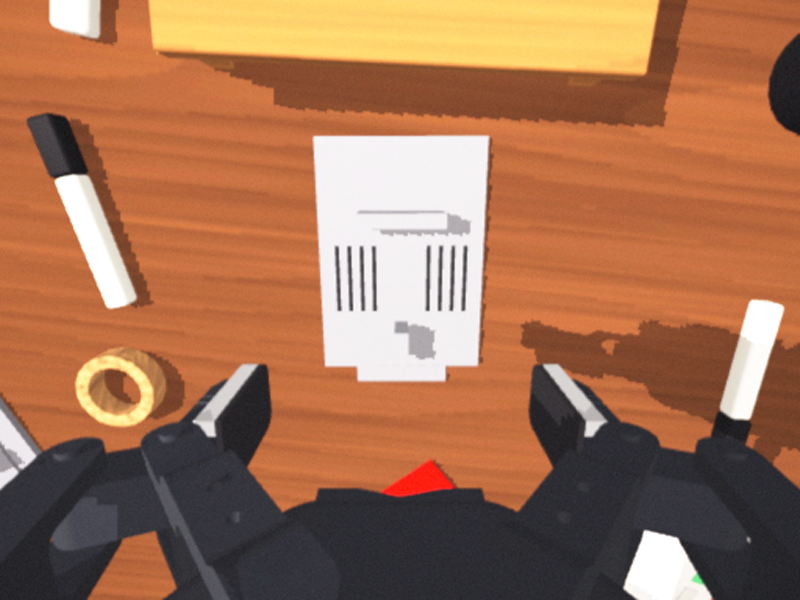

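The lid is flat and clear of the riser: its plate corners are at about (314,136), (489,136), (325,366) and (479,366), and the handle's rear top edge runs from (357,211) to (447,211).

```bash
cat > lid.py <<'E'
from h import *
def lidpose(f,roi,z=.005):
    d=np.load(f+".npz");K,T=d["K"],d["T"];im=cv2.imread(f"pics/{f}.png");hsv=cv2.cvtColor(im,cv2.COLOR_BGR2HSV)
    m=((hsv[...,1]<60)&(hsv[...,2]>90)).astype(np.uint8);mm=np.zeros_like(m);x0,y0,x1,y1=roi;mm[y0:y1,x0:x1]=m[y0:y1,x0:x1]
    mm=cv2.morphologyEx(mm,3,np.ones((9,9)))
    c=max(cv2.findContours(mm,0,2)[0],key=cv2.contourArea)
    P=[]
    for p in c[:,0].astype(float):
        P.append(onz(K,T,p,z)[:2])
    P=np.array(P,np.float32)
    ap=cv2.approxPolyDP(c,2.0,True)[:,0].astype(float)
    for p in ap: print(p,onz(K,T,p,z).round(4))
    print(cv2.minAreaRect(P))
    return K,T
E
python3 - <<'E'
from lid import *
K,T=lidpose("w2",(195,80,325,250))
for z in(.03,.034): print([onz(K,T,np.array(p)*.64,z).round(4) for p in [(357,211),(447,211)]])
from workcell import monitor
print(monitor.read_state()["q"])
delta([.545,.2,.22],.113)
E
```

```text
[201.  87.] [ 0.6001 -0.1502  0.005 ]
[208. 233.] [ 0.4318 -0.1682  0.005 ]
[228. 234.] [ 0.4331 -0.1928  0.005 ]
[229. 243.] [ 0.4212 -0.195   0.005 ]
[284. 243.] [ 0.4285 -0.2631  0.005 ]
[286. 233.] [ 0.4421 -0.2638  0.005 ]
[305. 233.] [ 0.4447 -0.2871  0.005 ]
[312.  87.] [ 0.6129 -0.2684  0.005 ]
((0.5157155394554138, -0.2192496359348297), (0.18304438889026642, 0.12087473273277283), 6.377757549285889)
[array([ 0.5548, -0.1858,  0.03  ]), array([ 0.5612, -0.2449,  0.03  ])]
[array([ 0.5551, -0.1862,  0.034 ]), array([ 0.5614, -0.2444,  0.034 ])]
[-5.42160461e-01  4.43884263e-01  1.51814160e+00 -2.03352066e-04
  1.18265920e+00  9.19444464e-01]
turn deg [-0.1   0.15 -0.21] then shift mm [  81.3 -411.9  -22.8] world [0.545 0.2   0.375] t 5.375
```

{"op": "step_arm", "data": {"steps": [[[0.01,-0.05,-0.003,0,0,0,100],[0.012,-0.06,-0.003,0,0,0,100],[0.012,-0.06,-0.003,0,0,0,100],[0.012,-0.06,-0.003,0,0,0,100],[0.012,-0.06,-0.003,0,0,0,100],[0.012,-0.06,-0.003,0,0,0,100],[0.012,-0.06,-0.003,0,0,0,100],[0,0,0,0,0,0,100]]]}}

```text
clock: 6.38
position: [0.5473, 0.2015, 0.373]
tool_rot: [-3.136, -0.18, 0.004]
wrist_force: [-0.1, 0.4, -0.3]
width: 0.0856
gripper_force: 0.0
```

```bash
python3 - <<'E'
from h import *
im,K,T,s=snap("wrist","w3");print(s["position"],s["clock"])
cv2.imwrite("pics/w3b.png",cv2.resize(im,(800,600),interpolation=cv2.INTER_CUBIC))
E
```

```text
[0.54733248 0.20145251 0.37299204] 6.375
```

View pics/w3b.png

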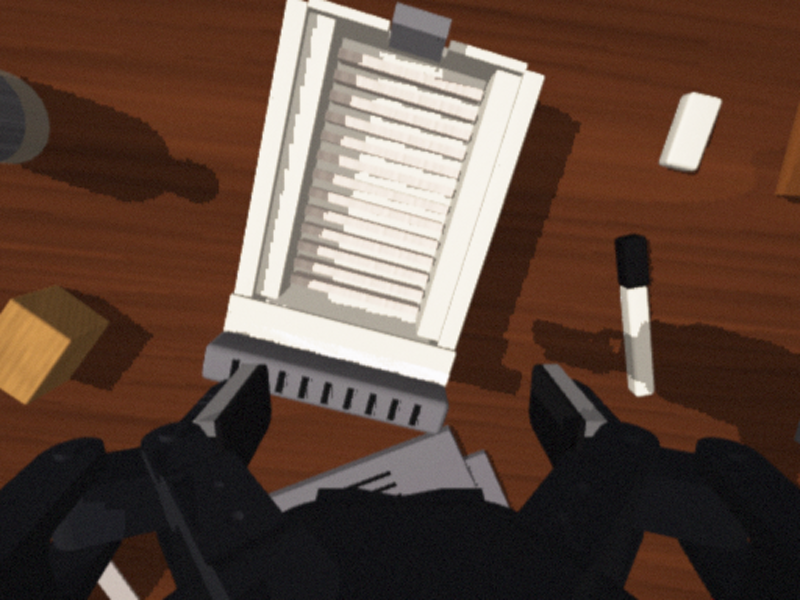

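The cleaner's ledge inner edge runs from about (231,296) to (455,353), the left outer wall top from (287,0) to (235,296), the right one from (543,75) to (455,353), and the clip is at (420,30).

```bash
python3 - <<'E'
from h import *
d=np.load("w3.npz");K,T=d["K"],d["T"];im=cv2.imread("pics/w3.png");s=.64
hsv=cv2.cvtColor(im,cv2.COLOR_BGR2HSV)
S,V=hsv[...,1].astype(float),hsv[...,2].astype(float)
def P(p,z): return onz(K,T,np.array(p,float),z)
# left and right outer edges of wall tops: per row, first/last low-saturation bright pixel
def edge(rows,xa,xb,first,z):
    out=[]
    for r in rows:
        w=[x for x in range(xa,xb) if S[r,x]<90 and V[r,x]>190]
        if w: out.append(P(((w[0]-.5) if first else (w[-1]+.5),r),z)[:2])
    out=np.array(out,np.float32);l=cv2.fitLine(out,cv2.DIST_HUBER,0,.01,.01).ravel();return l
L=edge(range(20,180,4),140,200,True,.066);Rr=edge(range(60,215,4),280,352,False,.066)
for n,l in(("L",L),("R",Rr)): print(n,l,"yaw",np.arctan(l[1]/l[0]))
for n,p in(("ledge L",(231,296)),("ledge R",(455,353))): print(n,P(np.array(p)*s,.073).round(4))
for n,p in(("fan L",(224,330)),("fan R",(449,384))): print(n,P(np.array(p)*s,.073).round(4))
for n,p in(("front outer? L",(307,3)),("R",(527,67))): print(n,P(np.array(p)*s,.066).round(4))
yaw=-.14
for nm,l in(("L",L),("R",Rr)):
    n=np.array([-np.sin(yaw),np.cos(yaw)]);print(nm,n@l[2:])
# clip
for p in [(399,5),(452,18),(390,52),(444,62)]: print("clip",P(np.array(p)*s,.083).round(4))
g=cv2.cvtColor(im,6)
# ledge-edge profile along cleaner x, columns
for x in (165,190,220,250,275): print(x,[int(v) for v in g[180:250:2,x]])
E
```

```text
L [ 0.9878507  -0.15540591  0.61799425  0.2948934 ] yaw -0.15603833
R [ 0.98783237 -0.15552257  0.5985058   0.14510319] yaw -0.15615644
ledge L [0.5303 0.3077 0.073 ]
ledge R [0.5076 0.1592 0.073 ]
fan L [0.5066 0.312  0.073 ]
fan R [0.4847 0.1599 0.073 ]
front outer? L [0.7022 0.27   0.066 ]
R [0.6843 0.1425 0.066 ]
L 0.3782450178239386
R 0.2272008590111518
clip [0.7013 0.2185 0.083 ]
clip [0.6985 0.1902 0.083 ]
clip [0.6789 0.2208 0.083 ]
clip [0.6774 0.1914 0.083 ]
165 [158, 166, 166, 166, 135, 113, 159, 242, 244, 243, 243, 243, 243, 243, 243, 243, 241, 242, 178, 58, 57, 61, 65, 69, 98, 119, 114, 32, 18, 18, 20, 13, 11, 11, 11]
190 [160, 168, 169, 168, 169, 168, 169, 169, 167, 153, 239, 243, 243, 243, 243, 243, 243, 244, 249, 250, 248, 189, 61, 59, 60, 56, 67, 94, 121, 131, 135, 131, 134, 131, 128]
220 [230, 126, 192, 234, 235, 241, 243, 236, 175, 170, 168, 166, 166, 159, 239, 243, 243, 244, 244, 243, 242, 246, 250, 250, 247, 125, 57, 57, 62, 65, 68, 103, 121, 134, 134]
250 [137, 227, 233, 237, 229, 126, 197, 237, 237, 241, 242, 208, 169, 168, 170, 169, 169, 171, 242, 242, 244, 243, 243, 242, 243, 244, 246, 249, 248, 105, 62, 61, 62, 59, 77]
275 [190, 200, 214, 227, 237, 242, 242, 242, 243, 243, 243, 244, 243, 243, 243, 243, 244, 243, 229, 128, 140, 240, 244, 243, 243, 244, 243, 242, 249, 252, 251, 246, 121, 57, 58]
```

```bash
python3 - <<'E'
from h import *
K,T=cam("top");d=np.load("w3.npz")
for a,b in(((220.5,143),(543,75)),((177.5,137),(287,0))):
    print("wall corner",tri([ray(K,T,a),ray(d["K"],d["T"],np.array(b)*.64)]))
delta([.5526,-.2154,.13],.108+np.pi/2)
E
```

```text
wall corner (array([0.68409392, 0.12826372, 0.049806  ]), [np.float64(0.0010226982450849708), np.float64(0.0010226982450849274)])
wall corner (array([0.69755003, 0.27714617, 0.08113297]), [np.float64(4.843350719742714e-05), np.float64(4.84335071971261e-05)])
turn deg [ -0.11   0.16 -89.73] then shift mm [-413.   -39.6   87.9] world [ 0.5526 -0.2154  0.285 ] t 6.425
```

{"op": "step_arm", "data": {"steps": [[[0,0.0,0,0,0,-10,100],[0,0,0,0,0,-10,100],[0,0,0,0,0,-10,100],[0,0,0,0,0,-10,100],[0,0,0,0,0,-10,100],[0,0,0,0,0,-10,100],[0,0,0,0,0,-10,100],[0,0,0,0,0,-10,100],[0,0,0,0,0,-10,100]]]}}

```text
clock: 7.55
position: [0.548, 0.1959, 0.3736]
tool_rot: [-2.092, -2.342, 0.004]
wrist_force: [-0.3, 0.5, -0.4]
width: 0.0858
gripper_force: 0.0
```

```bash
python3 - <<'E'
from h import *
delta([.5526,-.2154,.15],.108+np.pi/2)
E
```

```text
turn deg [-0.14  0.04  0.27] then shift mm [-409.4  -39.8   68.6] world [ 0.5526 -0.2154  0.305 ] t 7.55
```

{"op": "step_arm", "data": {"steps": [[[-0.05,-0.005,0.0,0,0,0.3,100],[-0.06,-0.006,0.008,0,0,0,100],[-0.06,-0.006,0.012,0,0,0,100],[-0.06,-0.006,0.012,0,0,0,100],[-0.06,-0.006,0.012,0,0,0,100],[-0.06,-0.006,0.012,0,0,0,100],[-0.059,-0.005,0.012,0,0,0,100],[0,0,0,0,0,0,100],[0,0,0,0,0,0,100]]]}}

```text
clock: 8.68
position: [0.55, -0.2139, 0.3059]
tool_rot: [-2.104, -2.33, 0.001]
wrist_force: [0.4, 0.0, 0.2]
width: 0.0854
gripper_force: 0.0
```

```bash
python3 - <<'E'
from h import *
im,K,T,s=snap("wrist","w4");print(s["position"],s["clock"],s["q"].round(2))
# project expected handle top & plate corners
yaw=.108;c=np.array([.5226,-.2184])
X=np.array([np.cos(yaw),np.sin(yaw)]);Y=np.array([-X[1],X[0]])
v=cv2.resize(im,(800,600),interpolation=cv2.INTER_CUBIC)
for x,y,z in [(25,30,34),(25,-30,34),(35,-30,34),(35,30,34),(85,60,6),(85,-60,6),(-85,60,6),(-85,-60,6)]:
    p=proj(K,T,[*(c+X*x/1e3+Y*y/1e3),z/1e3])/.64;cv2.circle(v,tuple(int(round(a)) for a in p),3,(0,0,255),1);print((x,y),p.round(1))
cv2.imwrite("pics/w4b.png",v)
delta([.5526,-.2154,.029],.108+np.pi/2)
E
```

```text
[ 0.55003017 -0.21391645  0.30588152] 8.675 [-0.5   0.55  1.47  0.    1.12 -0.6 ]
(25, 30) [393.1 249.6]
(25, -30) [394.4 350. ]
(35, -30) [411.2 349.9]
(35, 30) [411.1 249.4]
(85, 60) [493.  192.1]
(85, -60) [484.4 375.3]
(-85, 60) [211.1 194.5]
(-85, -60) [232.7 376.9]
turn deg [-0.06 -0.05 -0.27] then shift mm [ -2.6   1.9 122.4] world [ 0.5526 -0.2154  0.184 ] t 8.725
```

View pics/w4b.png

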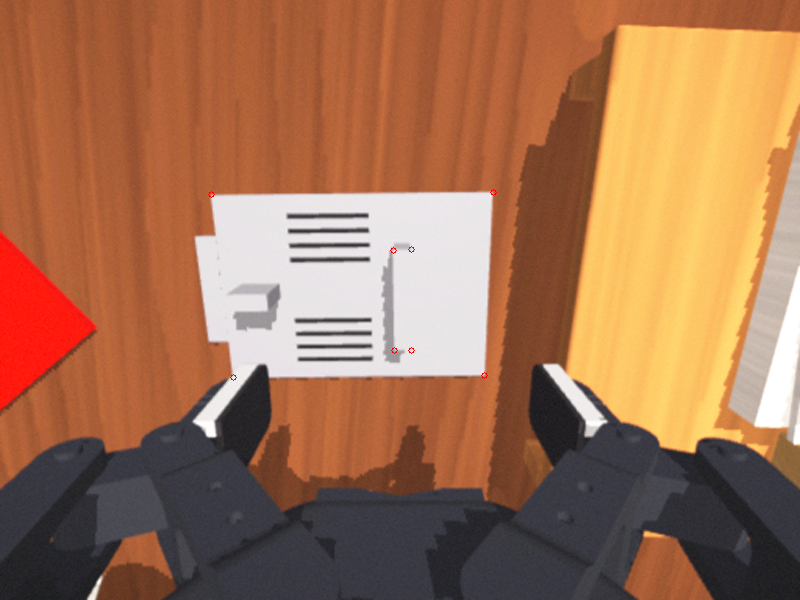

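The red predicted dots fall on the lid's plate corners (211,194), (493,192), (484,375) and (233,377) and on the handle at (400,300) between the fingers, so the pose is confirmed from a second viewpoint.

{"op": "step_arm", "data": {"steps": [[[-0.0025,0.002,0.02,0,0,0,65],[0,0,0.045,0,0,0,65],[0,0,0.035,0,0,0,65],[0,0,0.019,0,0,0,65],[0,0,0,0,0,0,65],[0,0,0,0,0,0,0],[0,0,0,0,0,0,0],[0,0,0,0,0,0,0],[0,0,0,0,0,0,0]]], "force": 60}}

```text
clock: 9.85
position: [0.5536, -0.2155, 0.1891]
tool_rot: [2.102, 2.333, 0.001]
wrist_force: [-1.5, 0.8, 5.6]
width: 0.0084
gripper_force: 62.6
```

{"op": "step_arm", "data": {"steps": [[[0,0,-0.01,0,0,0,0],[0,0,-0.03,0,0,0,0],[0,0,-0.05,0,0,0,0],[0,0,-0.05,0,0,0,0],[0,0,-0.02,0,0,7.4,0],[0,0,0,0,0,7.4,0],[-0.0,0,0,0,0,0,0]]]}}

```text
clock: 10.72
position: [0.5531, -0.2153, 0.3482]
tool_rot: [2.385, 2.045, 0.0]
wrist_force: [0.7, -0.0, -2.2]
width: 0.0083
gripper_force: 61.4
```

```bash
cat >> h.py <<'E'
YC=-.1555;OC=np.array([.6045,.2206,0])
GR=np.array([.030,-.0004,.189])   # TCP in the lid's frame
def lidgo(tip,th):
    RL=(R.from_euler("z",YC)*R.from_euler("y",-th)).as_matrix()
    t=OC+R.from_euler("z",YC).as_matrix()@(np.array(tip)/1e3)
    o=t-RL@[-.099,0,.002];tcp=o+RL@GR
    delta(tcp,YC,-th,0,np.pi/2)
def lidnow():
    from workcell import monitor
    s=monitor.read_state();M=tool(s);RL=M[:3,:3]@(R.from_euler("x",np.pi)*R.from_euler("z",-np.pi/2)).as_matrix().T
    C=R.from_euler("z",YC).as_matrix();o=M[:3,3]-RL@GR
    print("tip",(C.T@(o+RL@[-.099,0,.002]-OC)*1e3).round(1),"front",(C.T@(o+RL@[.085,0,.003]-OC)*1e3).round(1),"euler yzx",R.from_matrix(C.T@RL).as_euler("ZYX").round(3),"F",s["wrist_force"].round(1),"w",round(s["width"],4),"t",s["clock"])
E
python3 - <<'E'
from h import *
lidnow();lidgo([-70,0,120],0)
E
```

```text
tip [-112.2 -438.5  161.2] front [  71.8 -438.1  162.2] euler yzx [ 0.002 -0.    -0.   ] F [ 0.7 -0.  -2.2] w 0.0083 t 10.725
turn deg [0.02 0.01 0.13] then shift mm [438.2  42.3  41.2] world [0.6627 0.2111 0.307 ] t 10.725
```

{"op": "step_arm", "data": {"steps": [[[0.04,0.004,0,0,0,0,0],[0.057,0.0055,0,0,0,0,0],[0.057,0.0055,0,0,0,0,0],[0.057,0.0055,0,0,0,0,0],[0.057,0.0055,0,0,0,0,0],[0.057,0.0055,0,0,0,0,0],[0.057,0.0055,0,0,0,0,0],[0.056,0.005,0,0,0,0,0],[0,0,0,0,0,0,0]]]}}

```text
clock: 11.85
position: [0.6618, 0.2154, 0.3463]
tool_rot: [-2.377, -2.052, 0.001]
wrist_force: [-0.5, -0.1, -1.5]
width: 0.009
gripper_force: 61.4
```

```bash
python3 - <<'E'
from h import *
lidnow();lidgo([-74,0,110],.22)
E
```

```text
tip [-71.9   3.  159.5] front [112.1   4.7 160.2] euler yzx [0.009 0.002 0.001] F [-0.5 -0.1 -1.5] w 0.009 t 11.85
turn deg [-12.69  -0.09   0.53] then shift mm [ -4.1 -50.8  14.9] world [0.6154 0.2185 0.3206] t 11.85
```

{"op": "step_arm", "data": {"steps": [[[0,0,0,-6.4,0,0.2,0],[0,0,0,-6.3,0,0.2,0],[-0.002,-0.026,0.007,0,0,0,0],[-0.002,-0.025,0.008,0,0,0,0],[0,0,0,0,0,0,0],[0,0,0,0,0,0,0]]]}}

```text
clock: 12.6
position: [0.6164, 0.2139, 0.3225]
tool_rot: [2.258, 1.921, 0.216]
wrist_force: [-0.1, 0.0, -2.1]
width: 0.0086
gripper_force: 61.4
```

```bash
python3 - <<'E'
from h import *
lidnow();lidgo([-77,0,62],.22)
im,K,T,s=snap("wrist","w5")
v=cv2.resize(im,(800,600),interpolation=cv2.INTER_CUBIC)
C=R.from_euler("z",YC).as_matrix()
def dot(p,col):
    q=proj(K,T,p)/.64;cv2.circle(v,tuple(int(round(a)) for a in q),4,col,1)
for p in [(-86,76,73),(-86,-76,73),(87.5,64,66),(87.5,-64,66),(-86,64,66),(-86,-64,66)]: dot(OC+C@(np.array(p)/1e3),(0,0,255))
M=tool(s);RL=M[:3,:3]@(R.from_euler("x",np.pi)*R.from_euler("z",-np.pi/2)).as_matrix().T;o=M[:3,3]-RL@GR
for p in [(85,60,6),(85,-60,6),(-85,60,6),(-85,-60,6),(-99,35,4),(-99,-35,4)]: dot(o+RL@(np.array(p)/1e3),(0,200,0))
cv2.imwrite("pics/w5b.png",v)
E
```

```text
tip [-71.7  -3.8 111.6] front [107.6  -4.7 153.2] euler yzx [-0.005 -0.223  0.001] F [-0.1  0.  -2.1] w 0.0086 t 12.6
turn deg [ 0.18  0.03 -0.3 ] then shift mm [  4.4 -15.4  47.6] world [0.6124 0.219  0.2726] t 12.6
```

View pics/w5b.png

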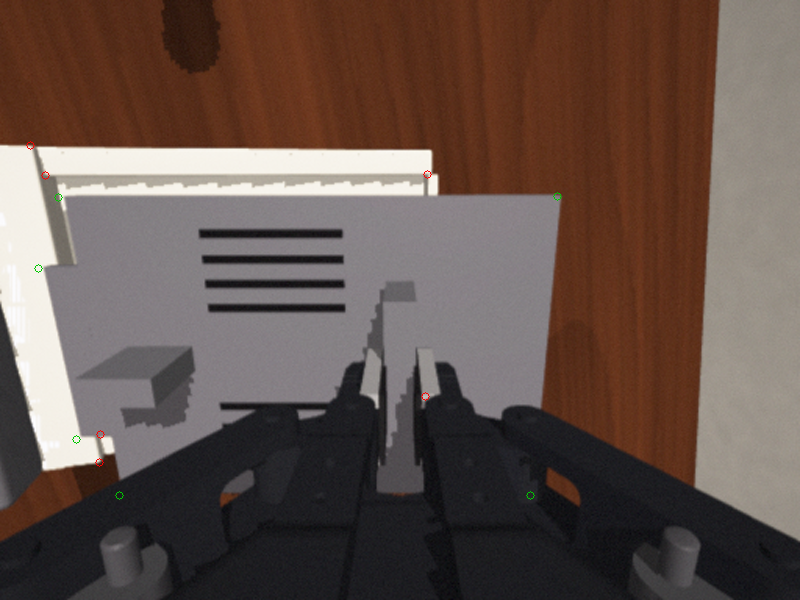

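In this picture the lid's free-end corner is at (560,196), as predicted. The tongue corner is at (45,267), about 7 px off, so I'll check the lid's pose in the grip numerically.

```bash
python3 - <<'E'
from h import *
from scipy.optimize import least_squares
d=np.load("w5.npz");K,T=d["K"],d["T"];im=cv2.imread("pics/w5.png");hsv=cv2.cvtColor(im,cv2.COLOR_BGR2HSV)
S,V=hsv[...,1],hsv[...,2]
m=((S<50)&(V>105)&(V<165)).astype(np.uint8)
m=cv2.morphologyEx(m,3,np.ones((3,3)));m=cv2.morphologyEx(m,2,np.ones((3,3)));m[260:]=0
c=max(cv2.findContours(m,0,2)[0],key=cv2.contourArea)
print((cv2.approxPolyDP(c,2.,True)[:,0]/.64).round().tolist())
def line(pts): return cv2.fitLine(np.array(pts,np.float32),cv2.DIST_HUBER,0,.01,.01).ravel()
def cross(a,b):
    A=np.array([[a[0],-b[0]],[a[1],-b[1]]]);t=np.linalg.solve(A,[b[2]-a[2],b[3]-a[3]]);return a[2:]+a[:2]*t[0]
top=line([(x,np.argmax(m[:,x]>0)-.5) for x in range(60,345,5)])
fe=line([(511-np.argmax(m[r,::-1]>0)+.5,r) for r in range(132,240,4)])
pe=line([(np.argmax(m[r]>0)-.5,r) for r in range(130,166,2)])
te=line([(np.argmax(m[r]>0)-.5,r) for r in range(174,250,4)])
A=cross(top,fe);B=cross(top,pe);print("px800",A/.64,B/.64,"te",te)
# tongue end line: middle point at rows 180,240 compare
s=dict(np.load("w5.npz"))
from workcell import monitor
M=tool(monitor.read_state())
base=M[:3,:3]@(R.from_euler("x",np.pi)*R.from_euler("z",-np.pi/2)).as_matrix().T
def P(v,p):
    RL=base@R.from_euler("y",v[3]).as_matrix();o=M[:3,3]-RL@(GR+v[:3]);return proj(K,T,o+RL@(np.array(p)/1e3))
def nd(l,p): return l[0]*(p[1]-l[3])-l[1]*(p[0]-l[2])
def res(v):
    r=list(P(v,(85,60,6))-A)+list(P(v,(-85,60,6))-B)
    r+=[nd(te,P(v,(-99,30,4))),nd(te,P(v,(-99,-10,4))),nd(fe,P(v,(85,20,6)))]
    return r
print("res0",np.round(res(np.zeros(4)),1))
f=least_squares(res,np.zeros(4),x_scale=[.002,.002,.002,.02]);print(f.x.round(4),np.round(f.fun,2))
g=least_squares(lambda v:res([*v,0]),np.zeros(3));print("nopitch",g.x.round(4),np.round(g.fun,2))
E
```

```text
[[36.0, 158.0], [58.0, 258.0], [55.0, 266.0], [45.0, 267.0], [75.0, 405.0], [153.0, 405.0], [148.0, 378.0], [84.0, 378.0], [83.0, 373.0], [127.0, 347.0], [161.0, 345.0], [192.0, 347.0], [194.0, 381.0], [189.0, 383.0], [189.0, 405.0], [219.0, 405.0], [220.0, 400.0], [328.0, 400.0], [334.0, 395.0], [344.0, 367.0], [353.0, 359.0], [366.0, 361.0], [361.0, 392.0], [367.0, 395.0], [377.0, 392.0], [380.0, 364.0], [386.0, 364.0], [388.0, 405.0], [400.0, 400.0], [414.0, 364.0], [420.0, 369.0], [422.0, 392.0], [436.0, 394.0], [436.0, 359.0], [445.0, 359.0], [456.0, 369.0], [462.0, 394.0], [473.0, 405.0], [539.0, 405.0], [558.0, 195.0], [66.0, 197.0], [67.0, 209.0], [62.0, 211.0], [56.0, 177.0], [45.0, 175.0]]
px800 [799.21875 197.0533 ] [ 42.775894 194.86855 ] te [2.1354936e-01 9.7693229e-01 3.8599998e+01 2.1960001e+02]
res0 [-154.3   -0.7   10.2    1.1    3.3    2.9 -160.9]
[-0.0077 -0.0022 -0.0539 -0.1591] [ 13.44  -0.53   9.62  -1.07   5.04   4.45 -16.48]
nopitch [-0.0406 -0.0023 -0.0504] [ 11.35  -2.51  15.35  -0.48   8.53   7.57 -14.4 ]
```

```bash
python3 - <<'E'
from h import *
from scipy.optimize import least_squares
d=np.load("w5.npz");K,T=d["K"],d["T"]
from workcell import monitor
M=tool(monitor.read_state())
base=M[:3,:3]@(R.from_euler("x",np.pi)*R.from_euler("z",-np.pi/2)).as_matrix().T
obs={(85,60,6):(559.5,195),(-85,60,6):(66,196),(-99,35,4):(44.5,266.5)}
def P(v,p):
    RL=base@R.from_euler("y",v[3]).as_matrix();o=M[:3,3]-RL@(GR+v[:3]);return proj(K,T,o+RL@(np.array(p)/1e3))/.64
def res(v): return np.concatenate([P(v,p)-q for p,q in obs.items()])
print("res0",res(np.zeros(4)).round(1))
f=least_squares(res,np.zeros(4),x_scale=[.002,.002,.002,.02]);print("fit",f.x.round(4),f.fun.round(1))
g=least_squares(lambda v:res([*v,0]),np.zeros(3));print("nopitch",g.x.round(4),g.fun.round(1))
E
```

```text
res0 [-1.3  1.  -7.3  0.6 -6.   1.2]
fit [-0.005  -0.0002  0.0028  0.0173] [-0.  -0.1 -0.2 -0.1  0.2  0.3]
nopitch [-0.0011 -0.0002  0.0017] [ 0.   0.3 -0.6 -0.1  0.6 -0.2]
```

{"op": "step_arm", "data": {"steps": [[[0.0045,-0.004,0.012,0.2,0,-0.3,0],[0,-0.004,0.012,0,0,0,0],[0,-0.004,0.012,0,0,0,0],[0,-0.003,0.009,0,0,0,0],[0,0,0,0,0,0,0],[0,0,0,0,0,0,0]]]}}

```text
clock: 13.4
position: [0.6118, 0.2197, 0.275]
tool_rot: [2.256, 1.928, 0.212]
wrist_force: [-0.1, 0.5, -1.9]
width: 0.0089
gripper_force: 61.4
```

```bash
python3 - <<'E'
from h import *
lidnow();lidgo([-97,0,60.5],.22)
E
```

```text
tip [-78.    0.7  64.5] front [101.4   0.6 105.4] euler yzx [-0.    -0.219 -0.   ] F [-0.1  0.5 -1.9] w 0.0089 t 13.4
turn deg [-0.06  0.02 -0.03] then shift mm [ -0.7 -19.6  -0.4] world [0.5927 0.2221 0.2711] t 13.4
```

{"op": "step_arm", "data": {"steps": [[[-0.0007,-0.001,0.0038,0,0,0,0],[0,-0.005,-0.001,0,0,0,0],[0,-0.005,-0.001,0,0,0,0],[0,-0.005,-0.0012,0,0,0,0],[0,-0.003,-0.001,0,0,0,0],[0,0,0,0,0,0,0]]]}}

```text
clock: 14.15
position: [0.5928, 0.222, 0.2711]
tool_rot: [2.256, 1.929, 0.211]
wrist_force: [-0.1, -0.7, -2.5]
width: 0.0082
gripper_force: 61.4
```

```bash
python3 - <<'E'
from h import *
lidnow();lidgo([-98,0,60.5],.22)
E
```

```text
tip [-97.2  -0.1  60.6] front [ 8.220e+01 -1.000e-01  1.014e+02] euler yzx [-0.    -0.218 -0.   ] F [-0.1 -0.7 -2.5] w 0.0082 t 14.15
turn deg [-0.09  0.03 -0.01] then shift mm [-0.  -1.1 -0.3] world [0.5917 0.2222 0.2711] t 14.15
```

{"op": "step_arm", "data": {"steps": [[[0,-0.002,-0.0025,0,0,0,0],[0,0,-0.0025,0,0,0,0],[0,0,0,0,0,0,0]]]}}

```text
clock: 14.52
position: [0.5899, 0.2223, 0.2751]
tool_rot: [2.256, 1.929, 0.21]
wrist_force: [-0.1, -0.8, -5.0]
width: 0.0085
gripper_force: 61.2
```

```bash
python3 - <<'E'
from h import *
lidnow();lidgo([-98,0,61],.13)
E
```

```text
tip [-100.2   -0.2   64.7] front [ 79.2  -0.3 105.4] euler yzx [-0.    -0.218 -0.001] F [-0.1 -0.8 -5. ] w 0.0085 t 14.525
turn deg [ 5.03  0.04 -0.02] then shift mm [ 0.1 18.6 14.5] world [0.61   0.2193 0.2631] t 14.525
```

{"op": "step_arm", "data": {"steps": [[[0,0.001,0.004,0,0,0,0],[0,0.0045,0.0026,1.25,0,0,0],[0,0.0045,0.0026,1.25,0,0,0],[0,0.0045,0.0026,1.25,0,0,0],[0,0.0042,0.0026,1.25,0,0,0],[0,0,0,0,0,0,0]]]}}

```text
clock: 15.28
position: [0.6113, 0.2189, 0.2644]
tool_rot: [2.311, 1.975, 0.128]
wrist_force: [-0.6, -0.4, -2.7]
width: 0.0089
gripper_force: 61.4
```

```bash
python3 - <<'E'
from h import *
lidnow();lidgo([-98,0,61.5],.09)
E
```

```text
tip [-96.6  -0.3  62.2] front [85.7 -0.4 87.1] euler yzx [-0.001 -0.13  -0.001] F [-0.6 -0.4 -2.7] w 0.0089 t 15.275
turn deg [ 2.31  0.04 -0.06] then shift mm [0.3 6.2 5.6] world [0.6179 0.2181 0.2593] t 15.275
```

{"op": "step_arm", "data": {"steps": [[[0.0003,0.003,0.003,1.15,0,0,0],[0,0.003,0.003,1.15,0,0,0],[0,0,0,0,0,0,0]]]}}

```text
clock: 15.65
position: [0.6177, 0.2184, 0.2596]
tool_rot: [2.335, 1.996, 0.09]
wrist_force: [-2.7, 1.4, 1.7]
width: 0.0084
gripper_force: 62.0
```

```bash
python3 - <<'E'
from h import *
lidnow();lidgo([-98,0,62],.0)
E
```

```text
tip [-98.2   0.4  61.7] front [84.9  0.2 79.3] euler yzx [-0.001 -0.09  -0.   ] F [-2.7  1.4  1.7] w 0.0084 t 15.65
turn deg [ 5.18  0.01 -0.04] then shift mm [-0.3 17.6 10.6] world [0.6351 0.2154 0.249 ] t 15.65
```

{"op": "step_arm", "data": {"steps": [[[0,0.0035,0.0021,1.05,0,0,0],[0,0.0035,0.0021,1.05,0,0,0],[0,0.0035,0.0021,1.05,0,0,0],[0,0,0,0,0,0,0]]]}}

```text
clock: 16.15
position: [0.6288, 0.217, 0.2565]
tool_rot: [2.366, 2.023, 0.04]
wrist_force: [-6.4, 1.1, 12.7]
width: 0.0086
gripper_force: 64.2
```

```bash
python3 - <<'E'
from h import *
lidnow();lidgo([-98,0,62],.0)
E
```

```text
tip [-97.1   0.9  64.7] front [86.7  0.8 72.8] euler yzx [-0.    -0.038  0.001] F [-6.4  1.1 12.7] w 0.0086 t 16.15
turn deg [ 2.2  -0.07 -0.03] then shift mm [-0.6  6.4  7.5] world [0.6351 0.2154 0.249 ] t 16.15
```

{"op": "step_arm", "data": {"steps": [[[0,0.003,0.003,1.0,0,0,0],[0,0.003,0.003,1.0,0,0,0],[0,0,0.002,0,0,0,0],[0,0,0,0,0,0,0]]]}}

```text
clock: 16.65
position: [0.634, 0.2158, 0.249]
tool_rot: [2.387, 2.042, 0.0]
wrist_force: [-11.8, -0.9, 19.9]
width: 0.0083
gripper_force: 64.5
```

```bash
python3 - <<'E'
from h import *
lidnow();lidgo([-98,0,62],.0)
E
```

```text
tip [-99.    0.2  62. ] front [85.   0.2 63. ] euler yzx [-0. -0. -0.] F [-11.8  -0.9  19.9] w 0.0083 t 16.65
turn deg [ 0.02  0.01 -0.02] then shift mm [-0.2  1.1  0. ] world [0.6351 0.2154 0.249 ] t 16.65
```

{"op": "step_arm", "data": {"steps": [[[0,-0.001,-0.003,0,0,0,0],[0,0,0,0,0,0,30],[0,0,0,0,0,0,60],[0,0,0,0,0,0,60],[0,0,-0.03,0,0,0,60],[0,0,-0.05,0,0,0,60],[0,0,-0.05,0,0,0,60],[0,0,0,0,0,0,60]]]}}

```text
clock: 17.65
position: [0.6339, 0.216, 0.3844]
tool_rot: [2.384, 2.038, 0.014]
wrist_force: [-0.9, 0.1, -0.1]
width: 0.051
gripper_force: 0.0
```

```bash
python3 - <<'E'
from h import *
im,K,T,s=snap("wrist","w6");print(s["position"],s["clock"],s["wrist_force"])
v=cv2.resize(im,(800,600),interpolation=cv2.INTER_CUBIC)
C=R.from_euler("z",YC).as_matrix()
for x,y,z in [(85,60,66),(85,-60,66),(-86,60,66)]:
    q=proj(K,T,OC+C@(np.array([x,y,z])/1e3))/.64;cv2.circle(v,tuple(int(round(a)) for a in q),4,(0,0,255),1)
cv2.imwrite("pics/w6b.png",v)
E
```

```text
[0.63392117 0.21604756 0.38437526] 17.65 [-0.92799666  0.13039959 -0.08139025]
```

View pics/w6b.png

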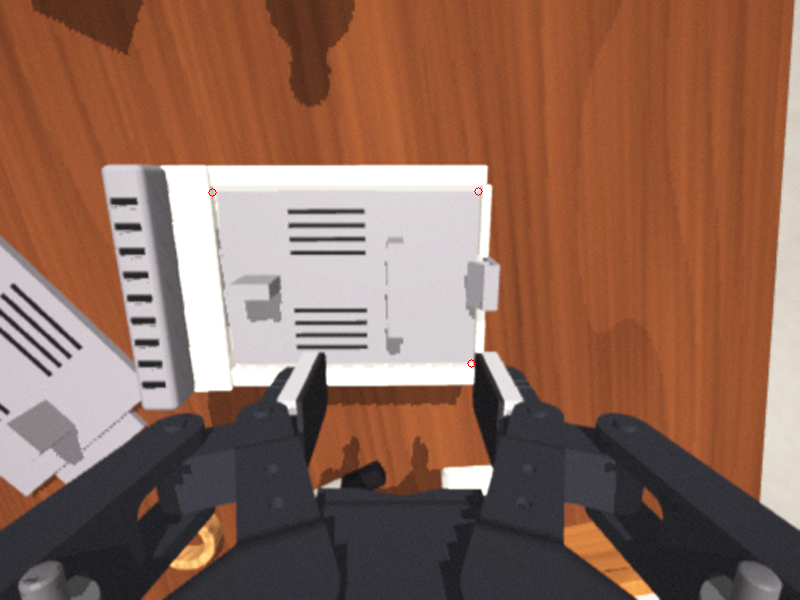

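The lid lies flush between the cheeks with the clip's nose, at (468–498, 258–311), over its free edge at x≈478. A gentle press with closed fingertips will confirm the height and the snap.

```bash
python3 - <<'E'
from h import *
C=R.from_euler("z",YC).as_matrix()
delta(OC+C@np.array([.057,0,.066+.015]),YC,0,.173,np.pi/2)
E
```

```text
turn deg [ 0.29 -0.07 -0.03] then shift mm [1.000e-01 2.760e+01 1.272e+02] world [0.6608 0.2118 0.254 ] t 17.7
```

{"op": "step_arm", "data": {"steps": [[[0,0.014,0,0.3,0,0,0],[0,0.0135,0.02,0,0,0,0],[0,0,0.04,0,0,0,0],[0,0,0.04,0,0,0,0],[0,0,0.025,0,0,0,0],[0,0,0.002,0,0,0,0],[0,0,0,0,0,0,0]]]}}

```text
clock: 18.58
position: [0.6602, 0.2116, 0.2516]
tool_rot: [-2.386, -2.039, 0.006]
wrist_force: [-0.2, -0.1, 1.1]
width: 0.0
gripper_force: 0.0
```

{"op": "step_arm", "data": {"steps": [[[0,0,0.004,0,0,0,0],[0,0,0.004,0,0,0,0],[0,0,0.003,0,0,0,0],[0,0,0.002,0,0,0,0],[0,0,0,0,0,0,0]]]}}

```text
clock: 19.2
position: [0.6599, 0.2117, 0.2395]
tool_rot: [-2.386, -2.04, 0.005]
wrist_force: [-0.7, -0.5, 2.7]
width: 0.0001
gripper_force: 1.3
```

{"op": "step_arm", "data": {"steps": [[[0,0,0.003,0,0,0,0],[0,0,0.002,0,0,0,0],[0,0,0,0,0,0,0]]]}}

```text
clock: 19.58
position: [0.6596, 0.2117, 0.2394]
tool_rot: [-2.386, -2.041, 0.002]
wrist_force: [-12.7, -3.7, 28.2]
width: 0.0004
gripper_force: 13.9
```

{"op": "step_arm", "data": {"steps": [[[0,0,-0.01,0,0,0,0],[0,0,-0.03,0,0,0,0],[0,0,-0.05,0,0,0,0],[0,0,-0.05,0,0,0,0],[0,0,0,0,0,0,0],[0,0,0,0,0,0,0]]]}}

```text
clock: 20.32
position: [0.6603, 0.2116, 0.3732]
tool_rot: [-2.385, -2.039, 0.007]
wrist_force: [0.1, 0.3, -0.4]
width: 0.0003
gripper_force: 0.0
```

```bash
python3 - <<'E'
from h import *
im,K,T,s=snap("wrist","w7");print(s["position"],s["clock"],s["wrist_force"])
C=R.from_euler("z",YC).as_matrix()
def q(p): return proj(K,T,OC+C@(np.array(p)/1e3))
hsv=cv2.cvtColor(im,cv2.COLOR_BGR2HSV)
v=im.copy();c=q((79,0,69));x,y=[int(a) for a in c];print(c)
w=im[max(0,y-60):y+60,max(0,x-80):x+80];cv2.imwrite("pics/w7b.png",cv2.resize(w,None,fx=5,fy=5,interpolation=cv2.INTER_CUBIC)[:600,:800])
E
```

```text
[0.66032562 0.21161831 0.37315361] 20.325 [ 0.06030595  0.32028137 -0.38162658]
[278.35778334 182.27042844]
```

View pics/w7b.png

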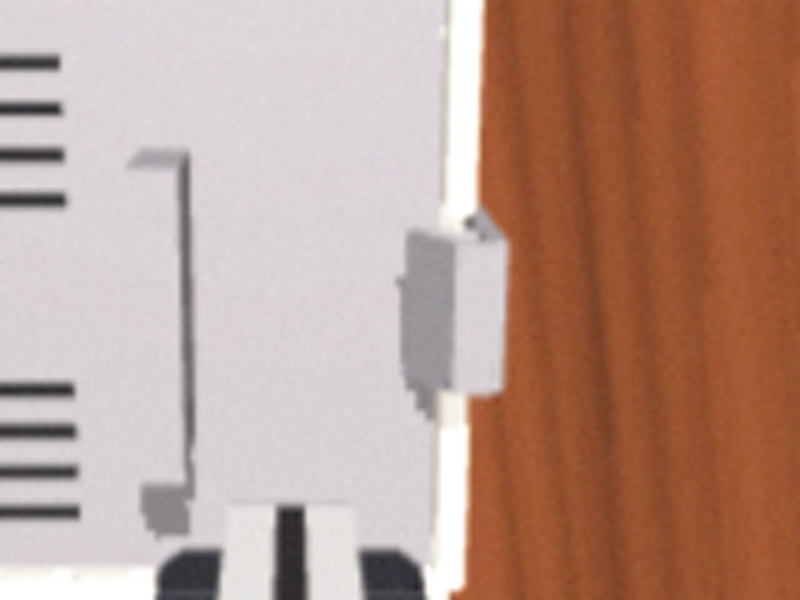

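The nose, at (400–455, 230–390) in the crop, reaches about 8 mm over the lid's edge at x≈440, and under 28 N the lid did not move (top at z 66 mm). It is snapped home and nothing is touching it, so I'm handing in.

```bash
python3 -c "
from workcell import env
print(env.sign_off())"
```

```text
the job is handed in; nothing more can be done
None
```

The lid is out from under the riser, hooked under the cleaner's ledge and snapped flat under the clip; the gripper has let go, and I handed the job in at about 20 s of the 64 s allowed (no verdict was returned).

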